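# Park the sprung pusher of a cassette rack open for loading

### The job

Open the instrument-cassette rack for loading: with your fingertips push the blue tab of its sprung pusher back, away from the two cassettes, until the red-knobbed stop pin drops, then ease it back so that it rests on the pin, without letting it snap back, and come away leaving it latched there. Grip and lift nothing, and leave the cassettes and everything else on the bench where they stand.

Things in the scene. Friction and masses are not known exactly. Their poses are not given: they have to be found in the camera images.
- rack: Steel cassette rack screwed to the bench: open tray 350 mm long, 176 wide, floor 3 mm, wire side rails to 58 mm. Origin on the bench in mid-width, 170 mm behind the outer face of the front lip (45 mm high). +x runs from the lip to the rear, the way the pusher is pushed; z up. A dark bridge (67 mm across, top 43 mm up) at x = 60 mm carries the stop pin. Nothing is higher than 136 mm.
- tab_face (a point): Centre of the front face of the pusher's blue tab, the face to push; moves with it. Axes as the rack's. 110 mm above the bench, at rack x = -109 mm, y = 0 with the pusher at 0. Tab: 64 mm wide, 22 thick with its backing, 78 to 136 mm above the bench. Below it, in the same plane, is the pusher's steel plate, 150 mm wide; the cassettes before it are 83 mm high, so only the tab's face above that is free.
- pusher (a joint): Travel of the pusher to the rear (rack +x), m. Starts near 0, its plate sprung against the cassettes. Spring 5 N there, 8 N at the rear stop (0.090, harmless to reach). Past 0.060 the stop pin drops into a slot of its bar; let back, it is caught by the pin at about 0.060. Released short of that it springs back to the cassettes. Moving mass 0.3 to 0.6 kg: let go suddenly, it flies.
- stop_pin (a joint): How far the sprung stop pin has dropped, m: 0 while it rides on the pusher's bar, 0.008 when it is in the slot. It drops by itself.
- pin_knob (a point): Top of the stop pin's red knob (24 mm across), at x = 60 mm, y = 0 of the rack: 75 mm above the bench while the pin is up (an orange band shows on the stem below the knob), 67 mm when dropped (band hidden).
- cassette_a: Perforated steel instrument cassette with pink end rails, 28 x 150 x 80 mm, standing on its long edge across the rack against the front lip; loose, stays as it is. Origin at the middle of its underside, thin side along x, 80 mm side along z.
- cassette_b: The same with lime-green end rails, standing behind the pink one, between it and the pusher; loose, stays as it is. Origin at the middle of its underside.
- cassette_c: The same with orange end rails, lying flat on the bench (28 mm high, 80 x 150 mm in plan), left of the rack; bystander. Origin at the middle of its underside.
- oil_can: White spray can with a blue band and blue cap, 52 mm across, 165 mm high, standing left of the rack; bystander. Origin at the middle of its underside.
- spray_bottle: Clear plastic bottle with a paper label and white cap, 68 mm across, 170 mm high, standing right of the rack; bystander. Origin at the middle of its underside.
- steel_cup: Steel cup, 76 mm across, 70 mm high, on the right, near the robot; bystander. Origin at the middle of its underside.
- brush: Blue instrument brush with white bristles, 170 mm long, 14 wide, 21 high, lying on the left, near the robot; bystander. Origin at the middle of its underside.
- bur_block: Blue block 50 x 80 x 22 mm with small brass burs, on the right; bystander. Origin at the middle of its underside.

How it is judged:
At the end, for the whole second after the job is handed in: The pusher stands still, caught by the dropped stop pin (travel 55 to 65 mm, pin dropped more than 6 mm); both cassettes in the rack still stand upright, within 15 mm of where they stood; the other things lie within 20 mm of where they were (value of joint pusher between 0.055 and 0.065 m and value of joint stop_pin above 0.006 m and velocity of joint pusher between -0.02 and 0.02 m/s and angle between each of cassette_a, cassette_b's own z axis and vertical below 0.15 rad and distance of each of cassette_a, cassette_b from where it was at the start of the episode below 0.015 m and distance of each of cassette_c, oil_can, spray_bottle, steel_cup, brush, bur_block from where it was at the start of the episode below 0.02 m); the robot touches nothing.
It fails at once if the pusher is let go so that it snaps back (faster than 0.35 m/s) (velocity of joint pusher below -0.35 m/s).
It fails at once if the tab is gripped instead of pushed (touched with the grasp point between the fingers level with it and behind its front face) (contact force between pusher and the fingers above 1 N and x of the grasp point in the frame of tab_face above 0.003 m and z of the grasp point in the frame of tab_face below 0.026 m).
It fails at once if a cassette in the rack is lifted, shoved or tipped (distance of any of cassette_a, cassette_b from where it was at the start of the episode above 0.025 m or angle between any of cassette_a, cassette_b's own z axis and vertical above 0.3 rad).
It fails at once if another thing on the bench is lifted or shoved (distance of any of cassette_c, oil_can, spray_bottle, steel_cup, brush, bur_block from where it was at the start of the episode above 0.03 m).
It also fails if it takes over 32 s, if anything falls off the work surface, if the arm or the gripper's body presses on something with over 40 N, if the wrist force passes 120 N, or if a joint passes its speed limit or range.

### The arm

A 6-joint arm with a two-finger parallel gripper is mounted at the origin on the work surface. World frame = base frame: x ahead of the robot, y to its left, z up, the work surface at z = 0. Lengths are in m, angles in rad, forces in N, time in s.
With the tool pointing down it reaches from about 0.375 to 0.825 m from the base axis. Payload 5.5 kg.
Tool frame: the origin (TCP) lies midway between the tips of the shut fingers; the grasp point (between the pads) lies 19 mm behind it; z points along the fingers, y is the line along which they close (so a half turn about z gives the same grasp; the last joint's range is limited). The gripper opens to 85 mm and grips with 20 to 120 N. Pads are 22 mm wide; open, the fingers measure 114 mm over their backs; the gripper's body (76 mm by 85 mm) begins 54 mm behind the grasp point. The pads swing forward as they close: fully open they stand 13 mm farther back than shut.
Start: joints at [1.159, 0.314, -0.047, 1.21, 0, 1.571], TCP at [0.24, 0.55, 0.231] pointing down, gripper open.
Joint ranges: [-2.67, 2.67], [-0.69, 1.73], [-1.03, 1.25], [-2.08, 2.16], [-1.42, 1.45], [-3.14, 3.14]. Speed limits (rad/s): [2.39, 2.39, 3.01, 3.14, 3.14, 3.14].

### API

Orientations are given as [roll, pitch, yaw] about the fixed x, y, z axes, in that order (R = Rz(yaw) Ry(pitch) Rx(roll)).
In Python, from rig import * gives the robot as it stands.
- The arm moves only by the tool move_arm, never from a script. Its argument "motion" is a list that holds one entry, the list of rows, each a list of 7 numbers: the shift along the world's x, y, z in m, then the turn, a rotation vector about the world's x, y, z in rad, then the opening in per cent of the stroke, from 0 (shut) to 100 (fully open). In form: [[[tx, ty, tz, ax, ay, az, claw], ...]]. A call has 1 to 5 rows; each row shifts and turns the commanded pose from where the row before left it; what a row does not reach is not made up. A row lasts 1/10 s, in which the tool goes at most 50 mm and 8.59 degrees, less where a joint would pass 70% of its speed; a pose out of reach is approached as far as the arm can. A call with a gripper value outside its range is refused whole. The fingers move at their own pace and stop on an object; the grip force is fixed at half the most. Time passes only in rows, so rows that do not move let the fingers close. It gives the time, the measured TCP pose, the force, the opening and the grip force at its end, in the units of the state.
- observe(): the state, without advancing time (a new reading comes with each control period).
- read_camera(name): name is "scene" or "top" or "wrist"; returns a dict with "img" (384x512x3 uint8, blue, green, red), "depth" (384x512 float32, m along the optical axis (not along the pixel's ray), 0 where there is no reading), "fx", "fy", "cx", "cy" (pixels), "camera_from_world" (4x4, takes a point from world to camera coordinates). Camera axes: x right, y up, looking along -z (the intrinsics and any distortion apply to the point x, -y, -z); pixel columns grow to the right and rows downward; lengths in m; the calibration is good to about 2 mm. A picture is of the moment at which its call begins.
- hand_in(): hands the job in; it is judged then, once.
Trained networks look in the newest picture that a camera, given by its name, has taken for a name from the list of things; names that differ only in an ending like _2 or _b are one class to them, and where a whole thing is asked for, a point or a joint stands for the part that bears it (a point fixed in the world has none). Each returns a list of dicts, best first, with "confidence" (0 to 1); they miss things now and then, are a little off and sometimes report something else, mostly with a low value. They report only what shows in the picture. A call takes as long as a camera call.
- look_for(thing, camera): "position" ([x, y, z] in m, in world coordinates, good to about 4 mm: the middle of the surface that is visible of it).
- place_of(thing, camera): "position" ([x, y, z] in m, in world coordinates, good to about 4 mm: a listed point, or the origin of a listed thing).
The state is a dict: "time_s": time; "q": joint angles; "joint_velocities": joint speeds; "joint_efforts": joint torques, N m; "tool_pos": TCP position; "ee_rot": TCP orientation; "contact_force": force on the tool from outside, world axes, zero at the start; "wrist_torque": the same for the moment, N m; "opening": finger opening in m; "grip_force": force on a finger pad.
Only numpy, scipy, OpenCV 4.12 (cv2) and the standard library are available. Lean on these libraries where they do the work, as an engineer would, in place of code of your own. Each camera call takes 0.05 s, during which the arm holds its last target. There are 200 camera calls.

## Working session

There is one attempt and no reset: what is moved stays moved. The work goes in short steps, Python scripts to look and compute and a tool call to move; the robot and the scene stay as the last step left them, time stands still between calls to the robot, and variables do not carry over. Pictures are saved under pics/ and viewed, at most 10 in all, crops included, and the job is handed in when it is done.

Besides the shell and the picture viewer there is one more tool, called after "Emit:" as name(argument=value, ...), one argument or row to a line, values as JSON. move_arm: Moves the arm, as the interface text tells. Its arguments: {"type":"object","properties":{"motion":{"type":"array"}},"required":["motion"]}

```bash
mkdir -p pics
python3 - <<'E'
from rig import *
import cv2
s=observe(); print(s["time_s"],s["tool_pos"],s["ee_rot"],s["opening"])
ims=[]
for c in ["scene","top"]:
    r=read_camera(c); ims.append(r["img"])
    for t in ["tab_face","pin_knob","rack","cassette_a","cassette_b","oil_can","spray_bottle"]:
        print(c,t,[(p["position"],p["confidence"]) for p in place_of(t,c)[:2]])
    cv2.imwrite(f"pics/{c}0.png",r["img"])
print(observe()["time_s"])
E
```

```text
0.0 [0.23992253 0.54933267 0.23044219] [-3.13992170e+00  9.19201977e-06  2.72981914e+00] 0.08561804445984475
scene tab_face [([0.5341, -0.0886, 0.1055], 0.56)]
scene pin_knob [([0.6819, 0.0042, 0.0754], 0.63)]
scene rack [([0.6312, -0.0315, 0.0026], 0.95)]
scene cassette_a [([0.4148, 0.4017, 0.0003], 0.8), ([0.5269, -0.0901, -0.0019], 0.69)]
scene cassette_b [([0.4148, 0.4017, 0.0003], 0.8), ([0.5269, -0.0901, -0.0019], 0.69)]
scene oil_can [([0.6713, 0.4528, 0.0011], 0.76)]
scene spray_bottle [([0.6389, -0.4387, -0.0003], 0.94), ([0.6685, 0.4501, -0.0004], 0.48)]
top tab_face [([0.5324, -0.0834, 0.1115], 0.78)]
top pin_knob [([0.6833, -0.001, 0.07], 0.63)]
top rack [([0.6315, -0.0327, 0.0019], 0.69)]
top cassette_a [([0.4968, -0.1045, 0.0109], 0.87), ([0.5192, -0.0893, 0.0063], 0.62)]
top cassette_b [([0.4968, -0.1045, 0.0109], 0.87), ([0.5192, -0.0893, 0.0063], 0.62)]
top oil_can [([0.669, 0.4585, 0.0007], 0.86), ([0.6331, -0.0281, 0.0033], 0.67)]
top spray_bottle [([0.6428, -0.4396, -0.0015], 0.78)]
0.8
```

View pics/scene0.png

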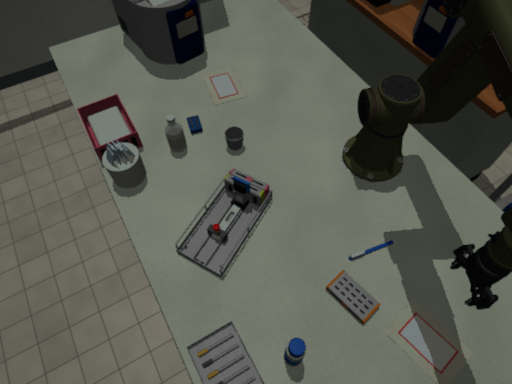

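View pics/top0.png

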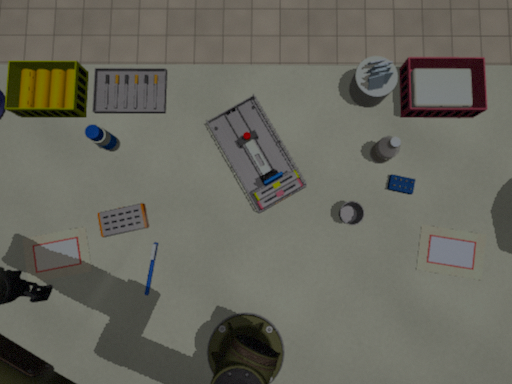

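The scene view shows the rack with the lip towards the robot, blue tab at about (240,184), red knob at (216,228). The top view shows the tab at (270,178), knob at (247,136), cassettes at (275,188), so rack +x runs to the rear-left. Bystanders are clear of it. Next I refine the pose from depth.

```bash
cat > h.py <<'E'
from rig import *
import numpy as np, cv2
def cloud(c):
    r=read_camera(c); d=r["depth"].astype(float); v,u=np.mgrid[:384,:512]
    P=np.stack([(u-r["cx"])/r["fx"]*d,-(v-r["cy"])/r["fy"]*d,-d,np.ones_like(d)],-1)
    W=P@np.linalg.inv(r["camera_from_world"]).T
    h=cv2.cvtColor(r["img"],cv2.COLOR_BGR2HSV)
    return r,W[...,:3],h,d>0
E
python3 - <<'E'
from h import *
for c in ["top","scene"]:
    r,W,h,ok=cloud(c)
    near=ok&(np.hypot(W[...,0]-.6,W[...,1]+.04)<.28)
    H,S,V=h[...,0],h[...,1],h[...,2]
    blue=near&(H>95)&(H<125)&(S>120)&(W[...,2]>.07); red=near&((H<6)|(H>174))&(S>170)&(W[...,2]>.05)
    pk=W[red].mean(0); print(c,"knob",pk.round(4),W[red][:,2].max().round(4),red.sum())
    al=near&(W[...,2]>.04)&(W[...,2]<.064)
    b=W[blue]; print("blue",len(b),b.mean(0).round(4),b.min(0).round(4),b.max(0).round(4))
    tt=b[b[:,2]>.128]; print("top edge",tt.mean(0).round(4),len(tt))
    al=near&(W[...,2]>.0)&(W[...,2]<.15)&(W[...,2]>.035)
    m=cv2.minAreaRect(W[al][:,:2].astype(np.float32)); print("rect",m)
    for a in np.deg2rad([28,29,30,31,32]):
        u=np.array([np.cos(a),np.sin(a)]);n=np.array([-u[1],u[0]])
        x=tt[:,:2]@u; y=b[:,:2]@n; print(round(np.rad2deg(a)),"tabtop x",np.percentile(x,[2,50,98]).round(4),"y",y.min().round(4),y.max().round(4),"knob",(pk[:2]@u).round(4),(pk[:2]@n).round(4), "std",x.std().round(5))
E
```

```text
top knob [6.801e-01 5.000e-04 7.520e-02] 0.0831 38
blue 106 [ 0.5371 -0.0816  0.1313] [ 0.5189 -0.109   0.0886] [ 0.5555 -0.0554  0.143 ]
top edge [ 0.5372 -0.0833  0.1361] 73
rect ((0.631086528301239, -0.029202207922935486), (0.3443506062030792, 0.17928364872932434), 30.223155975341797)
28 tabtop x [0.4304 0.435  0.4406] y -0.3564 -0.2942 knob 0.6008 -0.3188 std 0.00308
29 tabtop x [0.4248 0.4292 0.4347] y -0.364 -0.3018 knob 0.5951 -0.3293 std 0.00302
30 tabtop x [0.419  0.4233 0.429 ] y -0.3715 -0.3092 knob 0.5893 -0.3396 std 0.003
31 tabtop x [0.4127 0.4176 0.4229] y -0.3789 -0.3166 knob 0.5833 -0.3498 std 0.003
32 tabtop x [0.4063 0.4113 0.4167] y -0.3861 -0.3238 knob 0.5771 -0.36 std 0.00304
scene knob [0.6828 0.0047 0.0737] 0.0772 34
blue 113 [ 0.5367 -0.0739  0.119 ] [ 0.5044 -0.1385  0.076 ] [ 0.5632 -0.0506  0.1417]
top edge [ 0.5409 -0.0792  0.1334] 55
rect ((0.6343034505844116, -0.026023700833320618), (0.34292295575141907, 0.1805560141801834), 30.222087860107422)
28 tabtop x [0.4339 0.4418 0.4457] y -0.3724 -0.2922 knob 0.6051 -0.3164 std 0.00341
29 tabtop x [0.4285 0.4357 0.4395] y -0.3794 -0.2998 knob 0.5995 -0.3269 std 0.00334
30 tabtop x [0.4227 0.43   0.4333] y -0.3863 -0.3073 knob 0.5937 -0.3374 std 0.00329
31 tabtop x [0.4164 0.4238 0.4271] y -0.3931 -0.3147 knob 0.5877 -0.3477 std 0.00327
32 tabtop x [0.41   0.4175 0.4212] y -0.3998 -0.322 knob 0.5816 -0.3579 std 0.00328
```

The tab face is at about (0.535, -0.083, 0.110) and the rack yaw is about 30.2°. I'll travel high with the fingers shut, turning so the finger line lies across the rack.

Emit:
move_arm(
  motion=[
    [[0.018,-0.043,0.004,0,0,-0.147,0],[0.018,-0.043,0.004,0,0,-0.147,0],[0.018,-0.043,0.004,0,0,-0.147,0],[0.018,-0.043,0.004,0,0,-0.147,0],[0.018,-0.043,0.004,0,0,-0.147,0]],
  ],
)

```text
time_s: 1.4
tool_pos: [0.3305, 0.3332, 0.2516]
ee_rot: [3.141, -0.0, 1.989]
contact_force: [1.7, -0.7, 0.1]
opening: 0.0124
grip_force: 0.0
```

Emit:
move_arm(
  motion=[
    [[0.018,-0.043,0,0,0,-0.147,0],[0.018,-0.043,0,0,0,-0.147,0],[0.018,-0.043,0,0,0,-0.147,0],[0.018,-0.043,0,0,0,-0.147,0],[0.018,-0.043,0,0,0,-0.147,0]],
  ],
)

```text
time_s: 1.9
tool_pos: [0.4206, 0.1181, 0.2517]
ee_rot: [3.141, -0.001, 1.254]
contact_force: [0.4, 1.1, 0.4]
opening: -0.0001
grip_force: 0.0
```

Emit:
move_arm(
  motion=[
    [[0.018,-0.043,0,0,0,-0.147,0],[0.018,-0.043,0,0,0,-0.147,0],[0.018,-0.043,0,0,0,-0.147,0],[0.018,-0.043,0,0,0,-0.147,0],[0,0,0,0,0,0,0]],
  ],
)

```text
time_s: 2.4
tool_pos: [0.4939, -0.0567, 0.2512]
ee_rot: [3.139, 0.0, 0.663]
contact_force: [0.7, -0.1, 0.2]
opening: -0.0001
grip_force: 0.0
```

Emit:
move_arm(
  motion=[
    [[0.013,-0.041,0,0,0,-0.136,0],[0,0,-0.03,0,0,0,0],[0,0,-0.03,0,0,0,0],[0,0,-0.02,0,0,0,0],[0,0,0,0,0,0,0]],
  ],
)

```text
time_s: 2.9
tool_pos: [0.5026, -0.0922, 0.1686]
ee_rot: [-3.138, 0.004, 0.537]
contact_force: [-0.4, -0.0, 0.1]
opening: -0.0001
grip_force: 0.0
```

Run:
```python
from h import *
s=observe(); print(s["tool_pos"],s["ee_rot"],s["q"])
for c in ["scene","wrist"]:
    r,W,h,ok=cloud(c)
    cv2.imwrite(f"pics/{c}1.png",r["img"] if c=="wrist" else cv2.resize(r["img"][130:300,130:330],None,fx=3.5,fy=3.5))
    print(c,[(t,[(p["position"],p["confidence"]) for p in place_of(t,c)[:2]]) for t in ["tab_face","pin_knob","rack","cassette_b"]])
    near=ok&(np.hypot(W[...,0]-.6,W[...,1]+.04)<.28); H,S=h[...,0],h[...,1]
    b=W[near&(H>95)&(H<125)&(S>120)&(W[...,2]>.085)&(W[...,2]<.145)]
    print(len(b),b.mean(0) if len(b) else 0)
    u=np.array([.8643,.503]);n=np.array([-.503,.8643])
    if len(b): print(np.percentile(b[:,:2]@u,[2,10,50,90,98]).round(4),np.percentile(b[:,:2]@n,[2,50,98]).round(4), s["tool_pos"][:2]@u, s["tool_pos"][:2]@n)
```

```text
[ 0.50264606 -0.09216441  0.16855577] [-3.13773414  0.00401016  0.53700455] [-1.81515592e-01  1.87707612e-01 -3.57085469e-01  1.03156196e+00
  2.64856690e-04  2.42307952e+00]
scene [('tab_face', [([0.5321, -0.0858, 0.1077], 0.96)]), ('pin_knob', [([0.6809, 0.0045, 0.07], 0.59)]), ('rack', [([0.6308, -0.0288, 0.0012], 0.94)]), ('cassette_b', [([0.5013, -0.1057, 0.001], 0.78), ([0.5261, -0.0907, -0.0013], 0.65)])]
103 [ 0.53877886 -0.07186963  0.12383727]
[0.4225 0.4243 0.4297 0.4331 0.4423] [-0.3684 -0.3299 -0.3099] 0.388078287491629 -0.3324886662121079
wrist [('tab_face', [([0.5288, -0.0859, 0.1111], 0.59)]), ('pin_knob', []), ('rack', [([0.6283, -0.0319, -0.0003], 0.76)]), ('cassette_b', [([0.4946, -0.1056, 0.0029], 0.87), ([0.5318, -0.0867, 0.1129], 0.7)])]
1728 [ 0.53925975 -0.08111287  0.1334137 ]
[0.4198 0.4211 0.4257 0.4285 0.4286] [-0.3714 -0.341  -0.3126] 0.388078287491629 -0.3324886662121079
```

View pics/wrist1.png

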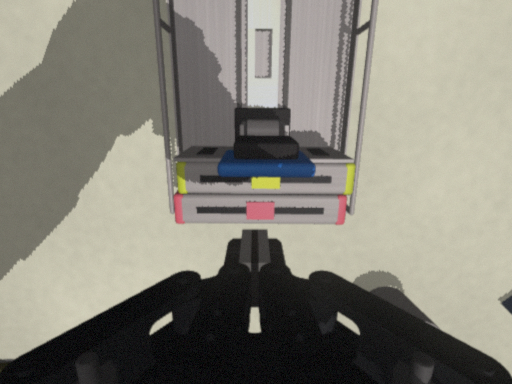

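View pics/scene1.png

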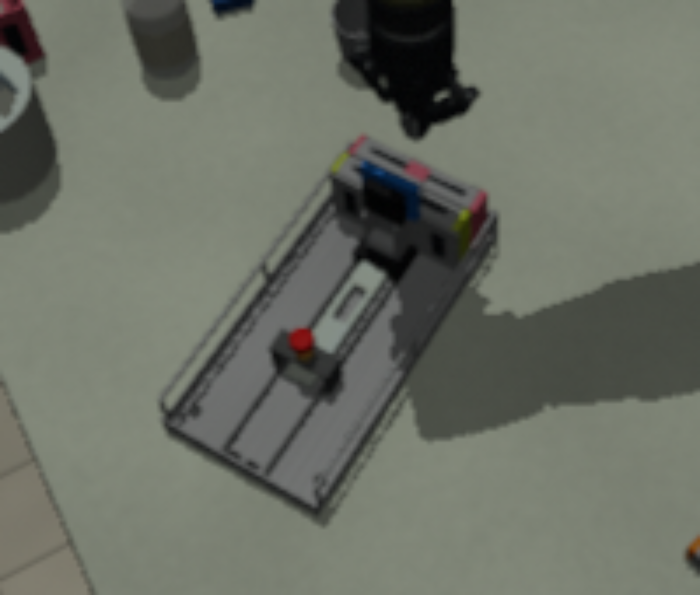

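Wrist view: the fingertips at (255,250) face the blue tab at (266,163), rails parallel to the image columns, so yaw is right; I need about 8 mm sideways. Scene crop: the tab at (390,190), the knob up with its orange band showing at (303,350). Now I descend.

Emit:
move_arm(
  motion=[
    [[0.004,-0.007,-0.02,0,0,-0.01,0],[0,0,-0.02,0,0,0,0],[0,0,-0.015,0,0,0,0],[0,0,-0.008,0,0,0,0],[0,0,0,0,0,0,0]],
  ],
)

```text
time_s: 3.9
tool_pos: [0.5084, -0.1, 0.1074]
ee_rot: [-3.14, 0.001, 0.526]
contact_force: [-0.1, -0.6, -0.1]
opening: -0.0003
grip_force: 0.0
```

Emit:
move_arm(
  motion=[
    [[0.0043,0.0025,0,0,0,0,0],[0.0043,0.0025,0,0,0,0,0],[0.0043,0.0025,0,0,0,0,0],[0,0,0,0,0,0,0],[0,0,0,0,0,0,0]],
  ],
)

```text
time_s: 4.4
tool_pos: [0.5223, -0.0925, 0.1085]
ee_rot: [3.141, -0.0, 0.526]
contact_force: [-0.5, 0.2, 0.1]
opening: -0.0003
grip_force: 0.0
```

Emit:
move_arm(
  motion=[
    [[0.0043,0.0025,-0.001,0,0,0,0],[0.0043,0.0025,-0.001,0,0,0,0],[0.0043,0.0025,0,0,0,0,0],[0.0043,0.0025,0,0,0,0,0],[0,0,0,0,0,0,0]],
  ],
)

```text
time_s: 4.9
tool_pos: [0.5382, -0.0831, 0.1061]
ee_rot: [3.142, 0.003, 0.526]
contact_force: [-4.2, -2.4, 3.1]
opening: -0.0001
grip_force: 2.5
```

Contact at about 5 N. I'll push on.

Emit:
move_arm(
  motion=[
    [[0.0052,0.003,0,0,0,0,0],[0.0052,0.003,0,0,0,0,0],[0.0052,0.003,0,0,0,0,0],[0.0052,0.003,0,0,0,0,0],[0.0052,0.003,0,0,0,0,0]],
  ],
)

```text
time_s: 5.4
tool_pos: [0.5632, -0.0685, 0.106]
ee_rot: [-3.141, 0.005, 0.525]
contact_force: [-7.2, -3.2, 5.6]
opening: -0.0001
grip_force: 4.4
```

Emit:
move_arm(
  motion=[
    [[0.0052,0.003,0,0,0,0,0],[0.0052,0.003,0,0,0,0,0],[0.0052,0.003,0,0,0,0,0],[0.0043,0.0025,0,0,0,0,0],[0,0,0,0,0,0,0]],
  ],
)

```text
time_s: 5.9
tool_pos: [0.5837, -0.0566, 0.106]
ee_rot: [-3.141, 0.004, 0.526]
contact_force: [-7.5, -3.4, 5.2]
opening: 0.0005
grip_force: 3.6
```

```bash
cat > look.py <<'E'
from h import *
import sys
u=np.array([.8643,.503])
s=observe(); print("tool u",s["tool_pos"][:2]@u,s["contact_force"])
for c in ["scene","top"]:
    r,W,h,ok=cloud(c)
    print(c,[(t,[(p["position"],p["confidence"]) for p in place_of(t,c)[:1]]) for t in ["tab_face","pin_knob"]])
    near=ok&(np.hypot(W[...,0]-.6,W[...,1]+.04)<.28); H,S=h[...,0],h[...,1]
    b=W[near&(H>95)&(H<125)&(S>120)&(W[...,2]>.085)&(W[...,2]<.145)]; k=W[near&((H<6)|(H>174))&(S>170)&(W[...,2]>.05)&(W[...,2]<.09)&(W[...,0]>.64)]
    print(len(b),np.percentile(b[:,:2]@u,[2,10,50,90,98]).round(4) if len(b) else "", "knob z",np.median(k[:,2]) if len(k) else "",len(k))
    if c=="scene": cv2.imwrite(f"pics/{sys.argv[1]}.png",cv2.resize(r["img"][150:290,160:300],None,fx=4,fy=4,interpolation=cv2.INTER_CUBIC))
E
python3 look.py s2
```

```text
tool u 0.4760004014312775 [-7.50328447 -3.44350516  5.19935707]
scene [('tab_face', [([0.5914, -0.0527, 0.1084], 0.64)]), ('pin_knob', [([0.68, 0.0061, 0.0658], 0.53)])]
106 [0.4841 0.4906 0.4971 0.4994 0.5025] knob z 0.06651120380589393 36
top [('tab_face', []), ('pin_knob', [([0.4416, -0.332, -0.0003], 0.66)])]
0  knob z  0
```

View pics/s2.png

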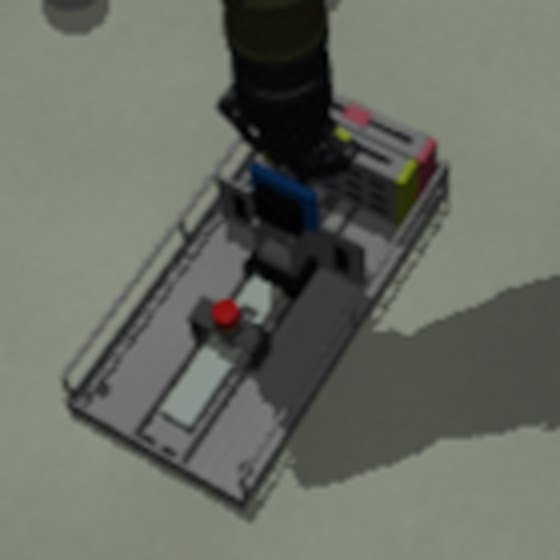

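The knob at (225,312) shows no orange band and its top is at about 66 mm, so the pin has dropped. Travel is about 67 mm and the cassettes stand. I'll ease back slowly.

Emit:
move_arm(
  motion=[
    [[-0.0013,-0.00075,0,0,0,0,0],[-0.0013,-0.00075,0,0,0,0,0],[-0.0013,-0.00075,0,0,0,0,0],[-0.0013,-0.00075,0,0,0,0,0],[0,0,0,0,0,0,0]],
  ],
)

```text
time_s: 6.7
tool_pos: [0.5788, -0.0595, 0.106]
ee_rot: [-3.141, 0.002, 0.525]
contact_force: [-5.2, -2.0, 2.9]
opening: 0.0001
grip_force: 2.9
```

Emit:
move_arm(
  motion=[
    [[-0.0013,-0.00075,0,0,0,0,0],[-0.0013,-0.00075,0,0,0,0,0],[0,0,0,0,0,0,0],[0,0,0,0,0,0,0],[0,0,0,0,0,0,0]],
  ],
)

```text
time_s: 7.2
tool_pos: [0.5776, -0.0606, 0.1063]
ee_rot: [3.142, -0.0, 0.526]
contact_force: [-0.3, -0.3, 0.2]
opening: -0.0003
grip_force: 0.0
```

The force is gone, so the pin is carrying it. I'll back off slowly and check.

Emit:
move_arm(
  motion=[
    [[-0.002,-0.0012,0,0,0,0,0],[-0.002,-0.0012,0,0,0,0,0],[-0.0043,-0.0025,0,0,0,0,0],[-0.0043,-0.0025,0,0,0,0,0],[0,0,0,0,0,0,0]],
  ],
)

```text
time_s: 7.7
tool_pos: [0.5639, -0.0684, 0.1062]
ee_rot: [-3.141, 0.001, 0.525]
contact_force: [0.1, -0.2, -0.4]
opening: 0.0002
grip_force: 0.0
```

```bash
python3 look.py s3
```

```text
tool u 0.45295542215609713 [ 0.1431875  -0.23473926 -0.40505949]
scene [('tab_face', [([0.5862, -0.0559, 0.1104], 0.68)]), ('pin_knob', [([0.6813, 0.0036, 0.0654], 0.58)])]
103 [0.4825 0.4853 0.4914 0.4939 0.5053] knob z 0.06526334144990997 36
top [('tab_face', [([0.4148, 0.4024, 0.0004], 0.28)]), ('pin_knob', [])]
0  knob z  0
```

The pusher holds at about 61 mm with no contact. I'll rise clear.

Emit:
move_arm(
  motion=[
    [[0,0,0.02,0,0,0,0],[0,0,0.03,0,0,0,0],[0,0,0.04,0,0,0,0],[0,0,0.04,0,0,0,0],[-0.02,0.02,0,0,0,0,0]],
  ],
)

```text
time_s: 8.5
tool_pos: [0.5499, -0.0495, 0.2423]
ee_rot: [3.135, -0.009, 0.524]
contact_force: [-0.0, 0.2, 0.7]
opening: 0.0001
grip_force: 0.0
```

Emit:
move_arm(
  motion=[
    [[-0.02,0.04,0,0,0,0,0],[-0.02,0.04,0,0,0,0,0],[-0.02,0.04,0,0,0,0,0],[-0.02,0.04,0,0,0,0,0],[0,0,0,0,0,0,0]],
  ],
)

```text
time_s: 9.0
tool_pos: [0.4626, 0.1157, 0.2365]
ee_rot: [-3.14, -0.0, 0.532]
contact_force: [-0.2, -0.9, 0.2]
opening: 0.0001
grip_force: 0.0
```

```bash
python3 look.py s4
```

```text
tool u 0.45799768236021526 [-0.15841744 -0.94360483  0.22331646]
scene [('tab_face', [([0.587, -0.0525, 0.1107], 0.91)]), ('pin_knob', [([0.2565, 0.3072, -0.0014], 0.66)])]
102 [0.4841 0.4858 0.4915 0.4939 0.5014] knob z 0.06634893562643385 36
top [('tab_face', [([0.5897, -0.0529, 0.1097], 0.93)]), ('pin_knob', [([0.5148, -0.0921, 0.0039], 0.57)])]
124 [0.4793 0.4797 0.4826 0.4919 0.4941] knob z 0.06780653017998917 38
```

View pics/s4.png

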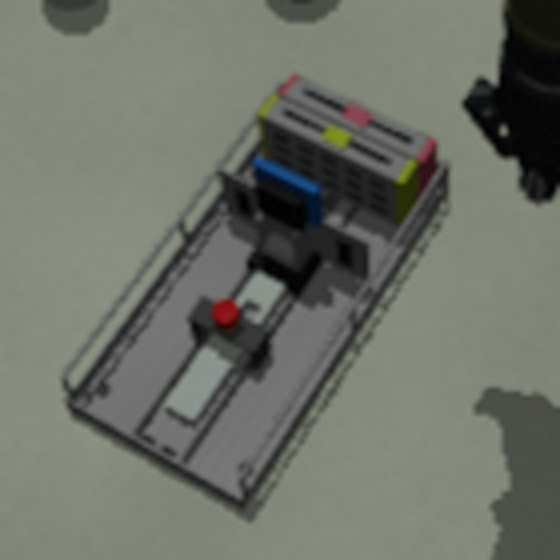

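The tab at (288,190) stands back from the two upright cassettes at (340,140). The knob at (225,312) is down with no band showing, and the arm is clear.

```bash
python3 -c "
from rig import *
print(hand_in())"
```

```text
the job is handed in; nothing more can be done
None
```

The pusher is latched on the dropped stop pin at about 61 mm travel, both cassettes still stand upright, the arm is clear of the rack, and the job is handed in (no verdict was returned).

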